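Shut the keeper over the loaded duct rack

TASK

Two identical racks stand on the panel-building bench with their keeper bars swung open; one holds a length of wiring duct, the other is empty. Swing the keeper bar of the loaded rack fully shut across the duct, so that its detent holds it. Leave the duct lying where it is and the empty rack's keeper as it is.

Things in the scene. Friction and masses are not known exactly. Their poses are not given: they have to be found in the camera images.
- rack: The loaded rack, fixed: grey plate 150 x 200 x 8 mm (x, y, z), origin at the centre of its underside. Upright hinge post of its keeper bar at x 0, y -75 mm. At y +75 mm a detent block (x -17 to +29, top z 38 mm) with a sprung roller (to z 51) and a stop lug on its -x end (to z 76). The empty rack, identical and fixed, stands about 0.34 m to one side. Nothing by the racks is above z 115 mm
- keeper (a joint): Loaded rack's keeper hinge, rad. 0: shut, bar along the rack's +y from the hinge, on the stop lug. Positive: open, swung to the rack's +x (limit 1.6). Bar 12 mm wide, 168 long, z 56 to 76 mm; upright black knob, diameter 20, 120 mm from the hinge, z 76 to 110 mm. Turns easily, stays where left; rides over the roller from 0.17 (up to 8 N at the knob), snaps from 0.08 to 0 and is held
- spare_knob (a point): Centre of the knob's top on the empty rack's keeper bar (same bar and knob: 120 mm from its hinge, top at z 110 mm); that bar stands open too and must stay as it is
- duct: Blue-grey slotted wiring duct lying loose in the loaded rack between two low rails: an open-topped channel 150 x 60 x 35 mm, 0.25 kg, long side along the rack's x; origin at the centre of its underside, 8 mm above the bench (top at z 43 mm, 13 mm below the bar)
There are look-alikes about, which are no part of the job. Leave any green or turquoise look-alike of the rack alone.

How it is judged:
By the outcome, as a careful person would: the job done as asked, in the order asked, and still so for the second after the job is handed in, with the robot touching nothing.
It also fails if it takes over 32 s, if anything falls off the work surface, if the arm or the gripper's body presses on something with over 40 N, if the wrist force passes 120 N, or if a joint passes its speed limit or range.

ROBOT

A 6-joint arm with a two-finger parallel gripper is mounted at the origin on the work surface. World frame = base frame: x ahead of the robot, y to its left, z up, the work surface at z = 0. Lengths are in m, angles in rad, forces in N, time in s.
With the tool pointing down it reaches from about 0.35 to 0.725 m from the base axis. Payload 6 kg.
Tool frame: the origin (TCP) lies on the centre line of the jaws, within the pads' length; the fingertips stand manip.tip_reach ahead of it and the grasp point (between the pads) lies 3 mm ahead of it (manip.tip_reach is the distance from the TCP to the fingertips, in m); z points along the fingers, y is the line along which they close (so a half turn about z gives the same grasp; the last joint's range is limited). The gripper opens to 85 mm and grips with 20 to 120 N. Pads are 22 mm wide; open, the fingers measure 114 mm over their backs; the gripper's body (76 mm by 85 mm) begins 54 mm behind the grasp point. The pads swing forward as they close: fully open they stand 13 mm farther back than shut.
Start: joints at [1.514, 0.04, 0.085, 0, -1.615, -0.334], TCP at [0.229, 0.555, 0.253] pointing down, gripper open.
Joint ranges: [-2.56, 2.56], [-1.29, 2.01], [-1.08, 1.49], [-3.29, 1.98], [-2.81, -0.18], [-2.99, 2.99]. Speed limits (rad/s): [2.57, 2.57, 3.01, 3.14, 3.14, 3.14].

INTERFACE

Orientations are given as a unit quaternion [w, x, y, z].
In Python, from workcell import manip, viewer, finder gives the robot as it stands.
- The arm moves only by the tool servo_tool, never from a script. Its argument "commands" is a list of rows, each an object with "translation": the shift along the tool's x, y, z scaled (see below), a list of three; "twist": the turn, a rotation vector about the tool's x, y, z scaled (see below), a list of three; "gripper": the closure, from 0 (fully open) to 1 (shut). In form: [{"translation": [dx, dy, dz], "twist": [ax, ay, az], "gripper": gripper}, ...]. A call has exactly 8 rows; each row shifts and turns the commanded pose from where the row before left it, along the tool's axes as they then stand; what a row does not reach is not made up. The controller multiplies each number of a shift by 4 cm and each number of a turn by 6 degrees. A row lasts 1/10 s, in which the tool goes at most 50 mm and 8.59 degrees, less where a joint would pass 70% of its speed; a pose out of reach is approached as far as the arm can. A call with a number of a shift or a turn outside -1 to 1 is refused whole. A call with a gripper value outside its range is refused whole. The fingers move at their own pace and stop on an object; "grip_force" is the grip in N (left out, the last holds). Time passes only in rows, so rows that do not move let the fingers close, or fill a call up. It gives the time, the measured TCP pose, the force, the opening and the grip force at its end, in the units of the state.
- manip.state(): the state, without advancing time (a new reading comes with each control period).
- viewer.snapshot(name): name is "scene" or "top" or "wrist"; returns a dict with "img" (480x640x3 uint8, blue, green, red), "fx", "fy", "cx", "cy" (pixels), "k1" (the pictures are not rectified: a ray, as slopes to the right and down, at radius r is drawn at 1 + k1 r^2 times it, then the intrinsics apply), "R" (3x3) and "t" (3): a world point X has camera coordinates R X + t; the wrist camera has in their place "T_tool_cam" (4x4, takes a point from camera to tool coordinates, whose origin is the TCP and whose axes are the flange's). Camera axes: x right, y down, z forward; pixel columns grow to the right and rows downward; lengths in m; the calibration is good to about 2 mm. A picture is of the moment at which its call begins: read the wrist's pose just before it. There is no depth.
- manip.job_done(): hands the job in; it is judged then, once.
Trained networks look in a picture, given as the dict that the camera call returned (one of the last four; its "shot" number tells which), for a name from the list of things; names that differ only in an ending like _2 or _b are one class to them, and where a whole thing is asked for, a point or a joint stands for the part that bears it (a point fixed in the world has none). Each returns a list of dicts, best first, with "score" (0 to 1); they miss things now and then, are a little off and sometimes report something else, mostly with a low value. They report only what shows in the picture. A call takes as long as a camera call. They do not tell look-alikes from the thing itself.
- finder.find_in(target, picture): "centre" ([column, row] in pixels, amid what is visible of it).
The state is a dict: "clock": time; "joints": joint angles; "qd": joint speeds; "joint_efforts": joint torques, N m; "position": TCP position; "eef_rot": TCP orientation; "contact_force": force on the tool from outside, world axes, zero at the start; "ft_torque": the same for the moment, N m; "opening": finger opening in m; "gripper_force": force on a finger pad.
Only numpy, scipy, OpenCV 4.12 (cv2) and the standard library are available. Lean on these libraries where they do the work, as an engineer would, in place of code of your own. Each camera call takes 0.05 s, during which the arm holds its last target. There are 200 camera calls.

## Working session

There is one attempt and no reset: what is moved stays moved. The work goes in short steps, Python scripts to look and compute and a tool call to move; the robot and the scene stay as the last step left them, time stands still between calls to the robot, and variables do not carry over. Pictures are saved under pics/ and viewed, at most 10 in all, crops included, and the job is handed in when it is done.

Besides the shell and the picture viewer there is one more tool, called after "Emit:" by a JSON object that holds its "name" and its "arguments", one argument or row to a line. servo_tool: Moves the arm, as the interface text tells. Shifts and turns lie within -1 to 1; 1 stands for 4 cm of shift or 6 degrees of turn. Its arguments: {"type":"object","properties":{"commands":{"type":"array"},"grip_force":{"type":"number"}},"required":["commands"]}

```bash
mkdir -p pics
cat > h.py <<'E'
import numpy as np, cv2
from workcell import manip, viewer, finder
from scipy.spatial.transform import Rotation as Ro
def pose():
    s=manip.state(); q=s["eef_rot"]; return Ro.from_quat([q[1],q[2],q[3],q[0]]).as_matrix(), np.array(s["position"])
def snap(n):
    R,p=pose(); d=viewer.snapshot(n)
    if n=="wrist":
        T=np.array(d["T_tool_cam"]); Rwc=R@T[:3,:3]; c=R@T[:3,3]+p
        d["R"]=Rwc.T; d["t"]=-Rwc.T@c
    return d
def ray(d,px):
    u=np.array([(px[0]-d["cx"])/d["fx"],(px[1]-d["cy"])/d["fy"]]); v=u.copy()
    for _ in range(20): v=u/(1+d["k1"]*(v@v))
    R=np.array(d["R"]); return -R.T@np.array(d["t"]), R.T@np.array([v[0],v[1],1])
def at(d,px,z):
    c,r=ray(d,px); return c+r*(z-c[2])/r[2]
def proj(d,X):
    c=np.array(d["R"])@np.array(X)+np.array(d["t"]); v=c[:2]/c[2]; v=v*(1+d["k1"]*(v@v))
    return np.array([v[0]*d["fx"]+d["cx"],v[1]*d["fy"]+d["cy"]])
def tri(a,b):
    A=np.zeros((3,3));y=np.zeros(3)
    for d,p in (a,b):
        c,r=ray(d,p); r=r/np.linalg.norm(r); P=np.eye(3)-np.outer(r,r); A+=P;y+=P@c
    return np.linalg.solve(A,y)
E
python3 - <<'E'
from h import *
np.set_printoptions(precision=3,suppress=True)
for n in ("scene","top"):
    d=snap(n); cv2.imwrite(f"pics/{n}0.png",d["img"])
    for t in ("rack","keeper","spare_knob","duct"):
        for f in finder.find_in(t,d)[:5]: print(n,t,f["score"],np.round(f["centre"]), at(d,f["centre"],{"rack":.008,"keeper":.07,"spare_knob":.11,"duct":.04}[t]))
s=manip.state();print(s["position"],s["eef_rot"],manip.tip_reach,s["opening"])
print(pose()[0])
E
```

```text
scene rack 0.93 [371. 232.] [0.484 0.137 0.008]
scene rack 0.93 [481. 257.] [0.709 0.328 0.008]
scene rack 0.61 [159. 267.] [ 0.282 -0.392  0.008]
scene keeper 0.71 [159. 252.] [ 0.288 -0.377  0.07 ]
scene keeper 0.66 [488. 236.] [0.698 0.343 0.07 ]
scene keeper 0.56 [375. 233.] [0.532 0.109 0.07 ]
scene keeper 0.34 [370. 228.] [0.513 0.106 0.07 ]
scene spare_knob 0.69 [286. 300.] [ 0.604 -0.189  0.11 ]
scene duct 0.63 [374. 220.] [0.474 0.149 0.04 ]
top rack 0.66 [473. 324.] [ 0.291 -0.386  0.008]
top rack 0.61 [182. 170.] [0.696 0.323 0.008]
top keeper 0.84 [260. 231.] [0.519 0.114 0.07 ]
top keeper 0.71 [481. 326.] [ 0.288 -0.386  0.07 ]
top keeper 0.57 [168. 157.] [0.711 0.339 0.07 ]
top spare_knob 0.88 [385. 202.] [ 0.572 -0.175  0.11 ]
top duct 0.93 [251. 261.] [0.455 0.14  0.04 ]
[0.229 0.555 0.253] [ 0.     0.981 -0.194  0.   ] 0.022 0.08534822009085578
[[ 0.925 -0.381 -0.   ]
 [-0.381 -0.925 -0.   ]
 [ 0.     0.    -1.   ]]
```

View pics/scene0.png

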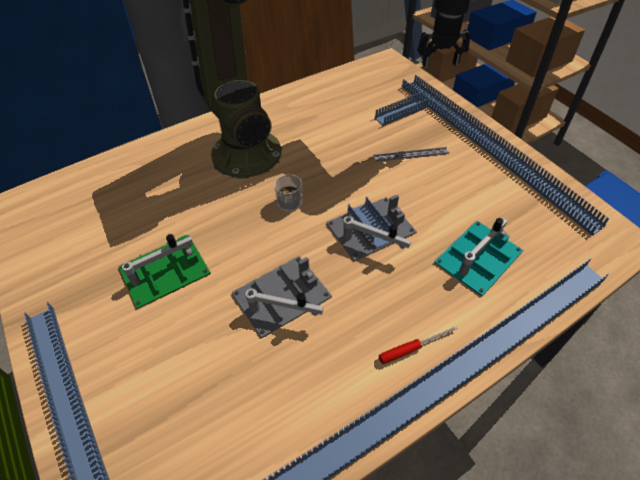

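View pics/top0.png

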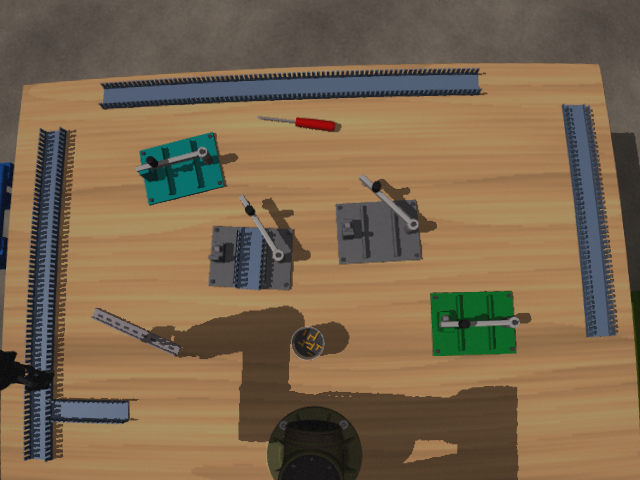

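The scene view shows the loaded grey rack at (371,228), with its hinge at about (348,220) and knob at about (393,235). In the top view its hinge is at (279,255), the knob at (250,210) and the detent block at (217,252). The empty rack lies to the right, with its knob at (376,186). The green and turquoise racks are look-alikes.

Run:
```python
from h import *
np.set_printoptions(precision=4,suppress=True)
a=snap("top"); b=snap("scene")
for n,p in (("c1",(212,227)),("c2",(293,227)),("c3",(292,290)),("c4",(209,287))): print(n,at(a,p,.008))
print("hinge",at(a,(279,255),.076),tri((a,(279,255)),(b,(348,220))))
def dark(d,x0,x1,y0,y1):
    c=d["img"][y0:y1,x0:x1].max(2)<45; n,l,s,ce=cv2.connectedComponentsWithStats(c.astype(np.uint8))
    i=1+np.argmax(s[1:,4]); return ce[i]+[x0,y0],s[i]
ka,sa=dark(a,238,262,198,222); kb,sb=dark(b,383,403,222,244); print(ka,sa,kb,sb,tri((a,ka),(b,kb)),at(a,ka,.093))
k2=dark(a,362,392,174,198); print("spare",k2,at(a,k2[0],.093))
cv2.imwrite("pics/crops.png",np.hstack([cv2.resize(a["img"][185:305,200:300],None,fx=4,fy=4),cv2.resize(b["img"][180:270,320:420],None,fx=3.9,fy=5.3333)]))
```

```text
c1 [0.5452 0.2421 0.008 ]
c2 [0.5393 0.0407 0.008 ]
c3 [0.385  0.0456 0.008 ]
c4 [0.3967 0.2483 0.008 ]
hinge [0.4619 0.069  0.076 ] [0.4626 0.0705 0.0764]
[249.6364 209.9697] [ 7  7 10 10 66] [393.0603 229.2155] [  6   0  12  16 116] [0.565  0.1341 0.1003] [0.566  0.1341 0.093 ]
spare (array([375.9583, 186.4167]), array([10,  7,  9, 11, 72], dtype=int32)) [ 0.6129 -0.1583  0.093 ]
```

View pics/crops.png

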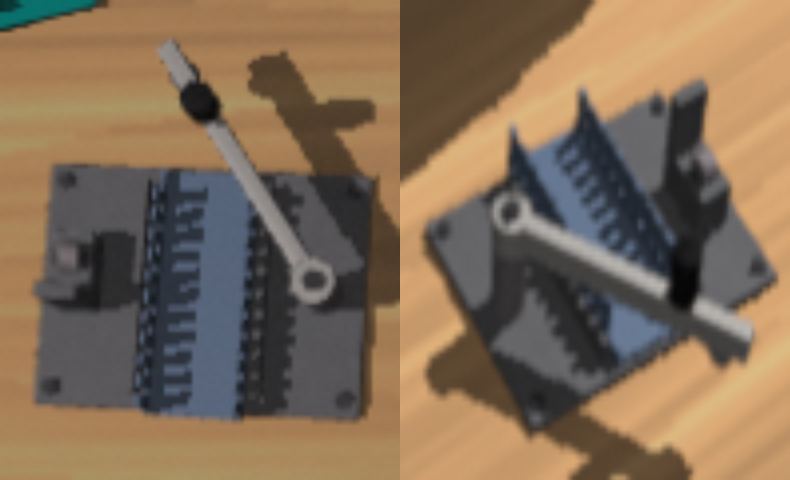

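The crops confirm the geometry. The hinge is at about (0.462, 0.070) and the knob at about (0.565, 0.134), so the bar is at about 58° from +y. The duct passes under the bar and the detent is on +y. I'll go behind the knob with closed fingers, staying high for now.

Emit:
{"name": "servo_tool", "arguments": {
  "commands": [
    {"translation": [0.9, 0.5, 0], "twist": [0, 0, 0], "gripper": 1},
    {"translation": [0.9, 0.5, 0], "twist": [0, 0, 0], "gripper": 1},
    {"translation": [0.9, 0.5, 0], "twist": [0, 0, 0], "gripper": 1},
    {"translation": [0.9, 0.5, 0], "twist": [0, 0, 0], "gripper": 1},
    {"translation": [0.9, 0.5, 0], "twist": [0, 0, 0], "gripper": 1},
    {"translation": [0.9, 0.5, 0], "twist": [0, 0, 0], "gripper": 1},
    {"translation": [0.9, 0.5, 0], "twist": [0, 0, 0], "gripper": 1},
    {"translation": [0.9, 0.5, 0], "twist": [0, 0, 0], "gripper": 1}
  ]
}}

```text
clock: 1.4
position: [0.4346, 0.2957, 0.2536]
eef_rot: [-0.0, 0.981, -0.194, 0.0]
contact_force: [0.3, 0.6, 0.5]
opening: 0.0
gripper_force: 0.0
```

Emit:
{"name": "servo_tool", "arguments": {
  "commands": [
    {"translation": [0.9, 0.5, 0], "twist": [0, 0, 0], "gripper": 1},
    {"translation": [0.9, 0.5, 0], "twist": [0, 0, 0], "gripper": 1},
    {"translation": [0.9, 0.5, 0], "twist": [0, 0, 0], "gripper": 1},
    {"translation": [0.9, 0.5, 0], "twist": [0, 0, 0], "gripper": 1},
    {"translation": [0.9, 0.5, 0], "twist": [0, 0, 0], "gripper": 1},
    {"translation": [0.9, 0.5, 0], "twist": [0, 0, 0], "gripper": 1},
    {"translation": [0, 0, 0], "twist": [0, 0, 1], "gripper": 1},
    {"translation": [0, 0, 0], "twist": [0, 0, 1], "gripper": 1}
  ]
}}

```text
clock: 2.2
position: [0.5884, 0.1025, 0.2527]
eef_rot: [0.0, 0.954, -0.299, -0.0]
contact_force: [-0.1, -0.2, 0.4]
opening: -0.0002
gripper_force: 0.0
```

Emit:
{"name": "servo_tool", "arguments": {
  "commands": [
    {"translation": [0, 0, 0], "twist": [0, 0, 1], "gripper": 1},
    {"translation": [0, 0, 0], "twist": [0, 0, 1], "gripper": 1},
    {"translation": [0, 0, 0], "twist": [0, 0, 1], "gripper": 1},
    {"translation": [0, 0, 0], "twist": [0, 0, 1], "gripper": 1},
    {"translation": [0, 0, 0], "twist": [0, 0, 0], "gripper": 1},
    {"translation": [0, 0, 0], "twist": [0, 0, 0], "gripper": 1},
    {"translation": [0, 0, 0], "twist": [0, 0, 0], "gripper": 1},
    {"translation": [0, 0, 0], "twist": [0, 0, 0], "gripper": 1}
  ]
}}

```text
clock: 3.0
position: [0.5879, 0.1039, 0.2533]
eef_rot: [0.0, 0.873, -0.487, 0.0]
contact_force: [0.2, 0.1, 0.4]
opening: 0.0
gripper_force: 0.0
```

Run:
```python
from h import *
np.set_printoptions(precision=4,suppress=True)
d=snap("wrist"); im=d["img"].copy(); cv2.imwrite("pics/w1.png",im)
R,p=pose(); print(manip.state()["clock"],manip.state()["opening"]); print(R,p); print(np.array(d["T_tool_cam"]))
for n,X in (("hinge",(.4625,.070,.076)),("knob",(.5655,.134,.11))): print(n,proj(d,X))
```

```text
3.05 -0.0003884491645345329
[[ 0.5249 -0.8512  0.    ]
 [-0.8512 -0.5249 -0.0001]
 [ 0.0001  0.     -1.    ]] [0.5879 0.1039 0.2533]
[[-0.0001 -0.9626 -0.271   0.0692]
 [ 1.     -0.0003  0.0006  0.0013]
 [-0.0007 -0.271   0.9626 -0.1207]
 [ 0.      0.      0.      1.    ]]
hinge [484.8647 266.95  ]
knob [331.0068 284.1676]
```

View pics/w1.png

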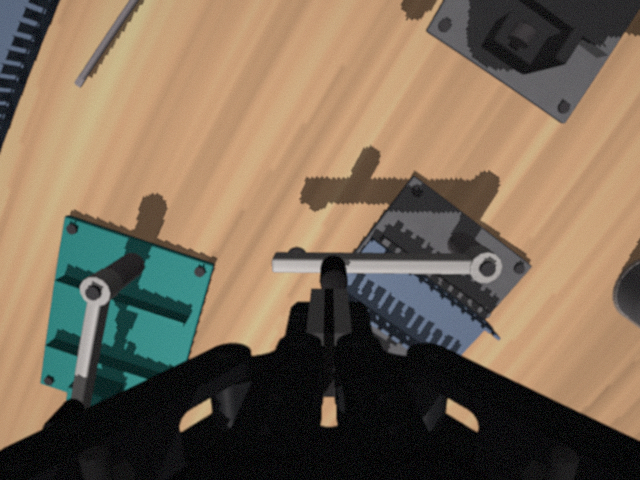

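The wrist view puts the hinge at (485,267), exactly where predicted. The knob is at (333,268), straight ahead of the closed fingers. I'll descend behind it and start closing.

Emit:
{"name": "servo_tool", "arguments": {
  "commands": [
    {"translation": [0, 0.08, 0.92], "twist": [0, 0, 0], "gripper": 1},
    {"translation": [0, 0, 0.92], "twist": [0, 0, 0], "gripper": 1},
    {"translation": [0, 0, 0.92], "twist": [0, 0, 0], "gripper": 1},
    {"translation": [0, 0, 0.92], "twist": [0, 0, 0], "gripper": 1},
    {"translation": [0, 0, 0], "twist": [0, 0, 0], "gripper": 1},
    {"translation": [-0.15, 0, 0], "twist": [0, 0, 0], "gripper": 1},
    {"translation": [-0.15, 0, 0], "twist": [0, 0, 0], "gripper": 1},
    {"translation": [-0.1, 0, 0], "twist": [0, 0, 0], "gripper": 1}
  ]
}}

```text
clock: 3.85
position: [0.5776, 0.1169, 0.1089]
eef_rot: [-0.002, 0.873, -0.488, 0.001]
contact_force: [-0.1, -0.1, 0.6]
opening: -0.0002
gripper_force: 0.1
```

Emit:
{"name": "servo_tool", "arguments": {
  "commands": [
    {"translation": [-0.16, -0.025, 0], "twist": [0, 0, -0.5], "gripper": 1},
    {"translation": [-0.16, -0.025, 0], "twist": [0, 0, -0.5], "gripper": 1},
    {"translation": [-0.16, -0.025, 0], "twist": [0, 0, -0.5], "gripper": 1},
    {"translation": [-0.16, -0.025, 0], "twist": [0, 0, -0.5], "gripper": 1},
    {"translation": [-0.16, -0.025, 0], "twist": [0, 0, -0.5], "gripper": 1},
    {"translation": [-0.16, -0.025, 0], "twist": [0, 0, -0.5], "gripper": 1},
    {"translation": [0, 0, 0], "twist": [0, 0, 0], "gripper": 1},
    {"translation": [0, 0, 0], "twist": [0, 0, 0], "gripper": 1}
  ]
}}

```text
clock: 4.65
position: [0.5576, 0.1497, 0.1073]
eef_rot: [-0.001, 0.938, -0.346, 0.001]
contact_force: [-0.3, -0.8, -0.0]
opening: -0.0003
gripper_force: 0.0
```

Run:
```python
from h import *
np.set_printoptions(precision=4,suppress=True)
d=snap("wrist"); cv2.imwrite("pics/w2.png",d["img"])
R,p=pose(); print(p, R.T@(np.array([.4625,.07,.1])-p), np.degrees(np.arctan2(*-R[1::-1,0])))
```

```text
[0.5576 0.1495 0.107 ] [-0.0208  0.1222  0.0068] 139.55471635430183
```

View pics/w2.png

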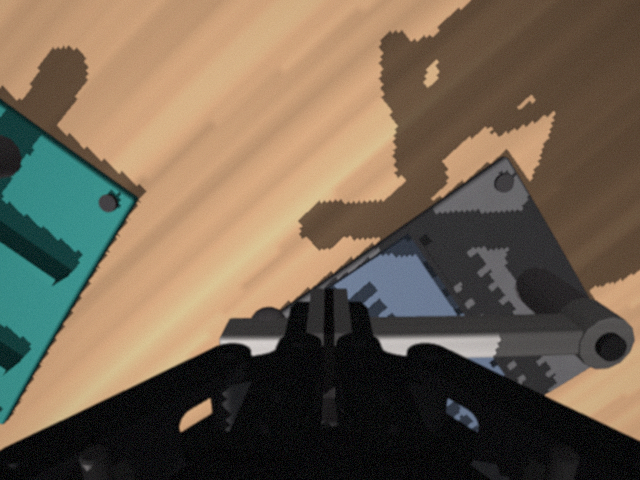

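The bar at (220–600,340) lies level in the wrist frame. It is following the tool and the knob is in contact, so I'll continue along the arc.

Emit:
{"name": "servo_tool", "arguments": {
  "commands": [
    {"translation": [-0.16, -0.025, 0], "twist": [0, 0, -0.5], "gripper": 1},
    {"translation": [-0.16, -0.025, 0], "twist": [0, 0, -0.5], "gripper": 1},
    {"translation": [-0.16, -0.025, 0], "twist": [0, 0, -0.5], "gripper": 1},
    {"translation": [-0.16, -0.025, 0], "twist": [0, 0, -0.5], "gripper": 1},
    {"translation": [-0.16, -0.025, 0], "twist": [0, 0, -0.5], "gripper": 1},
    {"translation": [-0.16, -0.025, 0], "twist": [0, 0, -0.5], "gripper": 1},
    {"translation": [-0.16, -0.025, 0], "twist": [0, 0, -0.5], "gripper": 1},
    {"translation": [-0.16, -0.025, 0], "twist": [0, 0, -0.5], "gripper": 1}
  ]
}}

```text
clock: 5.5
position: [0.5172, 0.1814, 0.1064]
eef_rot: [0.0, 0.99, -0.142, 0.0]
contact_force: [0.8, -0.6, -1.2]
opening: -0.0
gripper_force: 0.2
```

Emit:
{"name": "servo_tool", "arguments": {
  "commands": [
    {"translation": [-0.16, -0.025, 0], "twist": [0, 0, -0.5], "gripper": 1},
    {"translation": [-0.16, -0.025, 0], "twist": [0, 0, -0.5], "gripper": 1},
    {"translation": [-0.16, -0.025, 0], "twist": [0, 0, -0.5], "gripper": 1},
    {"translation": [-0.16, -0.025, 0], "twist": [0, 0, -0.5], "gripper": 1},
    {"translation": [0, 0, 0], "twist": [0, 0, 0], "gripper": 1},
    {"translation": [0, 0, 0], "twist": [0, 0, 0], "gripper": 1},
    {"translation": [0, 0, 0], "twist": [0, 0, 0], "gripper": 1},
    {"translation": [0, 0, 0], "twist": [0, 0, 0], "gripper": 1}
  ]
}}

```text
clock: 6.3
position: [0.4932, 0.1905, 0.1061]
eef_rot: [0.0, 0.999, -0.039, -0.0]
contact_force: [-0.1, -1.2, -0.3]
opening: -0.0
gripper_force: 0.0
```

Run:
```python
from h import *
np.set_printoptions(precision=4,suppress=True)
d=snap("wrist"); cv2.imwrite("pics/w3.png",d["img"])
R,p=pose(); print(p, R.T@(np.array([.4625,.07,.1])-p), np.degrees(np.arctan2(*-R[1::-1,0])),manip.state()["contact_force"])
```

```text
[0.4931 0.1906 0.1061] [-0.0212  0.1226  0.0061] 175.56034663472013 [-0.4712  0.7426 -0.2509]
```

View pics/w3.png

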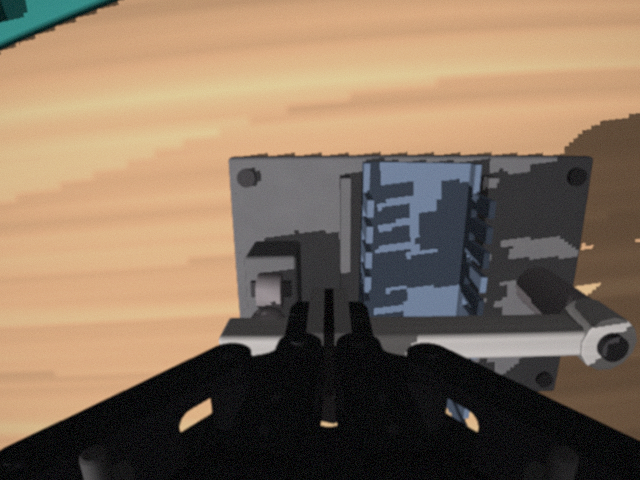

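The bar at (220–600,340) is now past the roller at (268,290), and no force is left on the tool. I'll press gently a little further to confirm it sits on the stop.

Emit:
{"name": "servo_tool", "arguments": {
  "commands": [
    {"translation": [-0.08, -0.01, 0], "twist": [0, 0, -0.25], "gripper": 1},
    {"translation": [-0.05, 0, 0], "twist": [0, 0, 0], "gripper": 1},
    {"translation": [0, 0, 0], "twist": [0, 0, 0], "gripper": 1},
    {"translation": [0, 0, 0], "twist": [0, 0, 0], "gripper": 1},
    {"translation": [0, 0, 0], "twist": [0, 0, 0], "gripper": 1},
    {"translation": [0, 0, 0], "twist": [0, 0, 0], "gripper": 1},
    {"translation": [0, 0, 0], "twist": [0, 0, 0], "gripper": 1},
    {"translation": [0, 0, 0], "twist": [0, 0, 0], "gripper": 1}
  ]
}}

```text
clock: 7.15
position: [0.4917, 0.191, 0.1064]
eef_rot: [-0.0, 1.0, -0.026, 0.004]
contact_force: [24.2, -3.8, -11.6]
opening: 0.0001
gripper_force: 12.0
```

It's against the stop: 24 N, with no further travel. I'll back off, rise and check.

Emit:
{"name": "servo_tool", "arguments": {
  "commands": [
    {"translation": [0.2, 0, 0], "twist": [0, 0, 0], "gripper": 1},
    {"translation": [0.5, 0, 0], "twist": [0, 0, 0], "gripper": 1},
    {"translation": [0.3, 0, -0.8], "twist": [0, 0, 0], "gripper": 1},
    {"translation": [0.5, 0, -0.9], "twist": [0, 0, 0], "gripper": 1},
    {"translation": [0.5, 0, -0.9], "twist": [0, 0, 0], "gripper": 1},
    {"translation": [0.8, 0, -0.7], "twist": [0, 0, 0], "gripper": 1},
    {"translation": [0.9, 0, 0], "twist": [0, 0, 0], "gripper": 1},
    {"translation": [0, 0, 0], "twist": [0, 0, 0], "gripper": 1}
  ]
}}

```text
clock: 7.95
position: [0.6381, 0.1836, 0.2353]
eef_rot: [0.001, 1.0, -0.026, -0.002]
contact_force: [-1.1, -0.5, -2.1]
opening: -0.0002
gripper_force: 0.0
```

Run:
```python
from h import *
np.set_printoptions(precision=4,suppress=True)
print(manip.state()["contact_force"],pose()[1])
a=snap("top"); b=snap("scene"); w=snap("wrist")
cv2.imwrite("pics/fin.png",np.hstack([cv2.resize(b["img"][170:270,310:430],None,fx=3.3,fy=4.8),cv2.resize(w["img"],(400,480))]))
for f in finder.find_in("keeper",b)[:4]: print(f)
```

```text
[-1.0641 -0.474  -2.1383] [0.6381 0.1836 0.2353]
{'centre': [375.7, 212.2], 'score': 0.94}
{'centre': [482.6, 239.0], 'score': 0.9}
{'centre': [159.8, 252.7], 'score': 0.56}
```

View pics/fin.png

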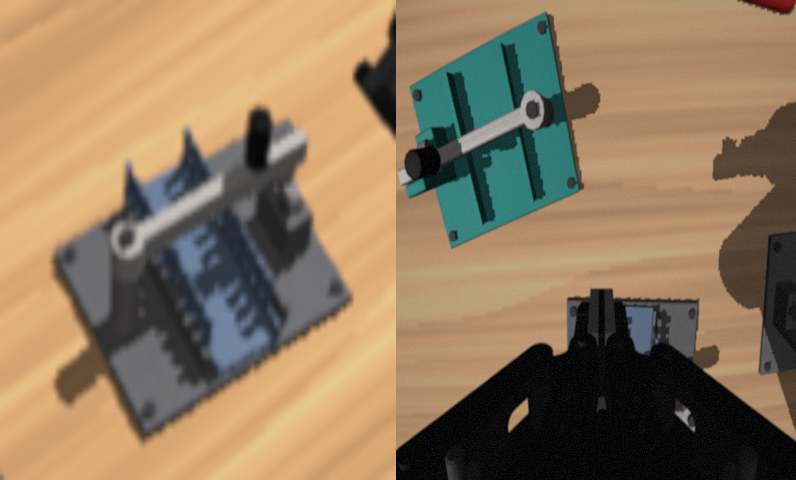

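The left crop (scene camera) shows the bar lying across the duct against the stop lug, with the roller on its open side and the duct unmoved. The gripper is clear.

```bash
python3 -c "
from workcell import manip
print(manip.job_done())"
```

```text
the job is handed in; nothing more can be done
None
```

The loaded rack's keeper bar is swung fully shut across the duct and sits on its stop lug. The duct and the empty rack's keeper were left alone, and the job is handed in at about 8 s of the 32 s limit.

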